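Tip a carton into the labelling cradle and seat it

TASK

Lay the tall carton on its side in the low labelling cradle, without lifting it: slide it upright along the worktop until its foot stands square against the cradle's entry edge, then push high on it so that it tips over that edge onto the plate. Then slide it along the plate until its lid meets the end stop's sprung buffer, which has been clamped at an unknown place along the plate, press it there with about 10 N for a second, then back off so that it stays lying square and touching the buffer. Never push the carton with more than 18 N, and leave the jar, the cryo box and the amber bottle where they are.

Things in the scene. Friction and masses are not known exactly. Their poses are not given: they have to be found in the camera images.
- carton_centre (a point): centre of the carton, a closed red card box 60 x 54 x 98 mm (its x, y, z), 0.3 to 0.5 kg, so slippery (friction about 0.2) that on the open worktop it slides and does not tip. 49 mm above its underside; z is the long axis and points to the lid, up while it stands; x points through the 54 mm wide face that starts towards the cradle and must end underneath
- carton_lid (a point): middle of the carton's lid end (49 mm from its centre along its z); axes as the carton's
- carton_foot (a point): middle of the carton's lower edge on the side towards the cradle (30 mm from the centre along x, 49 mm below it while it stands); axes as the carton's
- cradle: fixed labelling cradle: flat aluminium plate 100 mm wide, 10 mm thick, on the worktop, open at the sides, with an upright end stop. Origin on the worktop at the middle of the plate's entry edge (10 mm high, facing the carton, which starts 40 to 80 mm from it near the plate's middle line, turned up to 0.25 rad); x runs from the entry edge to the end stop's bracket (169 mm), y across, z up
- end_stop: the cradle's end stop: steel bracket, 80 mm wide and 45 mm tall above the plate, origin at the foot of its near face. In front of it a black rubber buffer, 60 x 38 mm, on a carriage clamped anywhere so that the buffer's face is 23 to 63 mm nearer than the bracket; its place is not measured, find it by feel. The buffer gives on a slow, damped spring: 4 N a mm, 6 mm at most
- jar: bystander: white screw-cap jar, 43 mm across and 82 mm tall, standing beside the cradle; origin under its centre
- cryo: bystander: pale low cryo box 69 x 68 x 44 mm beside the cradle on its other side; origin under its centre
- amber: bystander: amber bottle with black cap, 58 mm across and 108 mm tall, standing beyond the end stop; origin under its centre
- carton: the same carton, origin under its centre (middle of its underside while it stands); axes as above

How it is judged:
On the way, in this order (a step that is already met when the one before it is completed fails the run):
1. the carton stands upright, its foot within 4 mm of the entry edge and square to it within 0.1 rad (x of carton_foot in the frame of cradle above -0.004 m and angle between the x axis of carton_centre and the x axis of cradle, either way round below 0.1 rad and angle between carton_centre's own z axis and vertical below 0.12 rad), for 0.2 s.
2. the carton is tipped past 0.4 rad while its foot is still at the entry edge (within 20 mm) (angle between carton_centre's own z axis and vertical between 0.4 and 1.3 rad and x of carton_foot in the frame of cradle between -0.02 and 0.02 m), for 0.02 s.
3. lying on the plate, the carton is pressed against the end stop's buffer with more than 7 N for half a second (x of carton_lid in the frame of cradle above 0.1 m and angle between the z axis of carton_centre and the x axis of cradle, either way round below 0.08 rad and angle between carton_centre's own x axis and vertical above 3 rad and y of carton_lid in the frame of cradle between -0.022 and 0.022 m and height (world z) of carton_centre below 0.047 m and contact force between carton and end_stop above 7 N), for 0.5 s.
At the end, for the whole second after the job is handed in: The carton lies on the cradle's plate on the face that was towards the cradle, its lid still touching the buffer, its long axis along the plate within 0.08 rad and the lid within 22 mm of the plate's middle line, at rest (x of carton_lid in the frame of cradle above 0.1 m and angle between the z axis of carton_centre and the x axis of cradle, either way round below 0.08 rad and angle between carton_centre's own x axis and vertical above 3 rad and y of carton_lid in the frame of cradle between -0.022 and 0.022 m and height (world z) of carton_centre below 0.047 m and contact force between carton and end_stop above 0.05 N and linear speed of carton below 0.01 m/s and angular speed of carton below 0.1 rad/s).
It fails at once if the robot pushes or grips the carton with more than 18 N (contact force between any of the fingers, the arm and carton above 18 N).
It fails at once if the carton is lifted (its centre more than 85 mm above the worktop) (height (world z) of carton_centre above 0.085 m).
It fails at once if a bystander is shoved more than 15 mm (distance of any of jar, cryo, amber from where it was at the start of the episode above 0.015 m).
It also fails if it takes over 72 s, if anything falls off the work surface, if the arm or the gripper's body presses on something with over 40 N, if the wrist force passes 120 N, or if a joint passes its speed limit or range.

ROBOT

A 6-joint arm with a two-finger parallel gripper is mounted at the origin on a cart in front of the work surface, level with it; the furniture and walls round the work are solid. World frame = base frame: x ahead of the robot, y to its left, z up, the work surface at z = 0. Lengths are in m, angles in rad, forces in N, time in s.
With the tool pointing down it reaches from about 0.225 to 0.875 m from the base axis. Payload 3.4 kg.
Tool frame: the origin (TCP) lies on the centre line of the jaws, within the pads' length; the fingertips stand 17 mm ahead of it and the grasp point (between the pads) lies 2 mm behind it (nose_length is the distance from the TCP to the fingertips, in m); z points along the fingers, y is the line along which they close (so a half turn about z gives the same grasp; the last joint's range is limited). The gripper opens to 85 mm and grips with 20 to 120 N. Pads are 22 mm wide; open, the fingers measure 114 mm over their backs; the gripper's body (76 mm by 85 mm) begins 54 mm behind the grasp point. The pads swing forward as they close: fully open they stand 13 mm farther back than shut.
Start: joints at [-1.328, 0.276, 1.505, -0, 1.361, -0.121], TCP at [0.205, -0.537, 0.248] pointing down, gripper open.
Joint ranges: [-2.89, 2.89], [-0.75, 2.08], [0.22, 2.7], [-1.18, 4.32], [0.11, 2.71], [-2.7, 2.7]. Speed limits (rad/s): [2.57, 2.57, 3.14, 3.14, 3.14, 3.14].

INTERFACE

Orientations are given as a unit quaternion [w, x, y, z].
In Python, from rig import get_state, get_image, sign_off, find_in, place_of, nose_length gives the robot as it stands.
- The arm moves only by the tool apply_moves, never from a script. Its argument "deltas" is one flat list of numbers, 5 for each row, row after row: the finger opening in mm, from 0 to 85.4, then the shift along the tool's x, y, z in mm, then the turn about the tool's z in degrees. A call has 1 to 12 rows; each row is the pose to reach, as a shift and turn from the pose commanded when the call began, along the tool's axes at that moment; what a row does not reach only later rows make up. A row lasts 1/12 s, in which the tool goes at most 41.7 mm and 7.16 degrees, less where a joint would pass 70% of its speed; a pose out of reach is approached as far as the arm can. A call with a gripper value outside its range is refused whole. The fingers move at their own pace and stop on an object; "squeeze" is the grip in N (left out, the last holds). Time passes only in rows, so rows that repeat a pose let the fingers close. It gives the time, the measured TCP pose, the force, the opening and the grip force at its end, in the units of the state.
- get_state(): the state, without advancing time (a new reading comes with each control period).
- get_image(name): name is "scene" or "top" or "wrist"; returns a dict with "frame" (384x512x3 uint8, red, green, blue), "K" (3x3 intrinsics, pixels), "position" and "orientation" of the camera in the world. Camera axes: x right, y down, z forward; pixel columns grow to the right and rows downward; lengths in m; the calibration is good to about 2 mm. A picture is of the moment at which its call begins. There is no depth.
- sign_off(): hands the job in; it is judged then, once.
Trained networks look in a picture, given as the dict that the camera call returned (one of the last four; its "shot" number tells which), for a name from the list of things; names that differ only in an ending like _2 or _b are one class to them, and where a whole thing is asked for, a point or a joint stands for the part that bears it (a point fixed in the world has none). Each returns a list of dicts, best first, with "score" (0 to 1); they miss things now and then, are a little off and sometimes report something else, mostly with a low value. They report only what shows in the picture. A call takes as long as a camera call.
- find_in(query, picture): "point" ([column, row] in pixels, amid what is visible of it).
- place_of(query, picture): "point" ([column, row] in pixels: a listed point, or the origin of a listed thing).
The state is a dict: "clock": time; "qpos": joint angles; "qd": joint speeds; "effort": joint torques, N m; "position": TCP position; "ee_rot": TCP orientation; "contact_force": force on the tool from outside, world axes, zero at the start; "moment": the same for the moment, N m; "width": finger opening in m; "gripper_force": force on a finger pad.
Only numpy, scipy, OpenCV 4.12 (cv2) and the standard library are available. Lean on these libraries where they do the work, as an engineer would, in place of code of your own. Each camera call takes 0.05 s, during which the arm holds its last target. There are 200 camera calls.

## Working session

There is one attempt and no reset: what is moved stays moved. The work goes in short steps, Python scripts to look and compute and a tool call to move; the robot and the scene stay as the last step left them, time stands still between calls to the robot, and variables do not carry over. Pictures are saved under pics/ and viewed, at most 10 in all, crops included, and the job is handed in when it is done.

Besides the shell and the picture viewer there is one more tool, called after ">>>" as a command line: name --argument value ..., lists and objects as JSON in quotes. apply_moves: Moves the arm, as the interface text tells. Its arguments: {"type":"object","properties":{"deltas":{"type":"array"},"squeeze":{"type":"number"}},"required":["deltas"]}

```bash
mkdir -p pics; ls; cat > h.py <<'E'
import numpy as np,cv2
from scipy.spatial.transform import Rotation as R
from rig import *
def rot(q): return R.from_quat([q[1],q[2],q[3],q[0]])
def ray(p,px,z):
    K=np.array(p["K"]);d=rot(p["orientation"]).apply(np.linalg.inv(K)@[px[0],px[1],1]);o=np.array(p["position"])
    return o+d*(z-o[2])/d[2]
def proj(p,X):
    c=rot(p["orientation"]).inv().apply(np.atleast_2d(X)-np.array(p["position"]));u=c@np.array(p["K"]).T
    return u[:,:2]/u[:,2:]
def save(p,n): cv2.imwrite("pics/"+n,np.array(p["frame"])[:,:,::-1])
E
python3 - <<'E'
from h import *
s=get_state();print(s,nose_length)
for n in("top","scene"):
    p=get_image(n);save(p,n+"0.png");print(n,p["position"],p["orientation"],p["K"])
    for q,z in(("carton_centre",.049),("carton_lid",.098),("carton_foot",0),("carton",0),("cradle",0),("end_stop",.01),("jar",0),("cryo",0),("amber",0)):
        for r in place_of(q,p)[:2]: print(q,np.round(r["point"],1),round(r["score"],2),np.round(ray(p,r["point"],z),4))
E
```

```text
pics
{'clock': 0.0, 'qpos': array([-1.32805944e+00,  2.76618901e-01,  1.50614020e+00, -1.04699663e-05,
        1.36068841e+00, -1.20987908e-01]), 'qd': array([ 0.00102815, -0.00094289, -0.0017731 ,  0.00087608,  0.00160062,
        0.00016874]), 'effort': array([-3.56100109e-04, -4.16778767e+01, -2.45808059e+01, -2.80398481e-04,
        1.10450661e-02,  7.78176542e-06]), 'position': array([ 0.20443899, -0.53689913,  0.24742323]), 'ee_rot': array([-9.25398801e-04,  9.83507942e-01,  1.80862569e-01, -6.15312074e-05]), 'contact_force': array([0.2430421 , 0.1704623 , 0.24483256]), 'moment': array([-0.02013118,  0.01932378,  0.07550862]), 'gripper_force': 0.0, 'width': 0.08553350735115384} 0.017
top [0.46463715 0.09011884 1.03294247] [-0.03210815  0.71272427 -0.70000924  0.0313087 ] [[423.47002049   0.         269.83345006]
 [  0.         423.47002049 190.49345478]
 [  0.           0.           1.        ]]
carton_centre [370.8 208.7] 0.73 [ 0.5149 -0.1433  0.049 ]
carton_lid [376.3 209.4] 0.95 [ 0.5111 -0.1438  0.098 ]
carton_foot [353.8 209.6] 0.75 [ 0.5144 -0.1135  0.    ]
carton_foot [
[... 540 characters left out ...]
.03002582   0.         259.55077313]
 [  0.         405.03002582 186.52267657]
 [  0.           0.           1.        ]]
carton_centre [314.4 158. ] 0.84 [ 0.5152 -0.142   0.049 ]
carton_lid [316.8 141.3] 0.91 [ 0.5148 -0.1426  0.098 ]
carton_lid [314.9 158.8] 0.62 [ 0.4927 -0.0715  0.098 ]
carton_foot [306.8 179.5] 0.93 [ 0.5188 -0.1124  0.    ]
carton [315.3 174.7] 0.81 [ 0.507  -0.1414  0.    ]
cradle [290.5 191. ] 0.96 [ 0.537  -0.0512  0.    ]
end_stop [244.7 226.4] 0.97 [0.5724 0.1167 0.01  ]
end_stop [291.  192.5] 0.5 [ 0.5296 -0.0353  0.01  ]
jar [236.7 186.7] 0.8 [ 0.66   -0.0037  0.    ]
cryo [321.6 226.2] 0.56 [0.4281 0.0276 0.    ]
amber [232.1 253.3] 0.97 [0.5629 0.188  0.    ]
```

```bash
python3 - <<'E'
import cv2,numpy as np
a=cv2.imread("pics/top0.png")[110:290,200:440];b=cv2.imread("pics/scene0.png")[110:290,200:400]
cv2.imwrite("pics/v1.png",np.vstack([cv2.resize(a,(560,420))[:300*2], ])[:420]);
cv2.imwrite("pics/v2.png",cv2.resize(b,(640,576)))
E
```

```text
(no output)
```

View pics/v1.png

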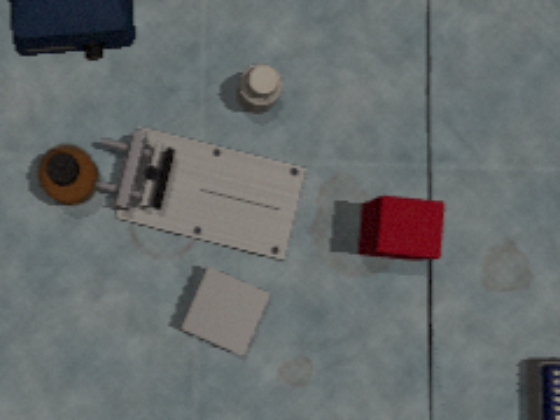

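The top view shows the carton at right (crop about 405,228), nearly aligned to the image, and the plate turned by about 13°. Its entry corners are at crop (306,167) and (284,260). The jar is above the plate, the cryo box below it and the amber bottle beyond the stop. Next I measure the plate and the carton accurately.

```bash
python3 - <<'E'
from h import *
p=get_image("top");f=np.array(p["frame"])
c=lambda u,v:(u/2.3333+200-.3,v/2.3333+110-.3)
for n,q in dict(e1=(306,167),e2=(284,260),f1=(140,127),f2=(117,220)).items(): print(n,np.round(ray(p,c(*q),.01),4))
hsv=cv2.cvtColor(f,cv2.COLOR_RGB2HSV)
g=hsv[110:290,200:440]
# bright-ish low saturation plate
m=((g[...,1]<40)&(g[...,2]>110)).astype(np.uint8)
n,l,st,ce=cv2.connectedComponentsWithStats(m)
for i in range(1,n):
    if st[i,4]>300:
        r=cv2.minAreaRect(np.argwhere(l==i)[:,::-1].astype(np.float32)+np.float32([200,110]))
        B=np.array([ray(p,x,.01)[:2] for x in cv2.boxPoints(r)]);print(st[i],np.round(B,4).tolist())
f8=hsv; red=((f8[...,1]>150)&((f8[...,0]<8)|(f8[...,0]>172)))
v=f8[...,2][red];print(np.percentile(v,[5,25,50,75,95]))
t=(red&(f8[...,2]>np.percentile(v,50)*.85)).astype(np.uint8)
n,l,st,ce=cv2.connectedComponentsWithStats(t);i=1+np.argmax(st[1:,4])
r=cv2.minAreaRect(np.argwhere(l==i)[:,::-1].astype(np.float32))
B=np.array([ray(p,x,.098)[:2] for x in cv2.boxPoints(r)]);print(st[i],np.round(B,4).tolist(),B.mean(0),np.linalg.norm(np.diff(B,axis=0),axis=1),[np.degrees(np.arctan2(*(B[i+1]-B[i])[::-1])) for i in range(3)])
E
```

```text
e1 [ 0.5818 -0.0557  0.01  ]
e2 [ 0.4848 -0.0335  0.01  ]
f1 [0.6208 0.118  0.01  ]
f2 [0.523  0.1399 0.01  ]
[    0     0   184   180 26636] [[0.7529, 0.268], [0.761, -0.1835], [0.3266, -0.1809], [0.3187, 0.2538]]
[ 185    0   55  180 8656] [[0.7611, -0.1884], [0.7635, -0.3216], [0.329, -0.3139], [0.3267, -0.1857]]
[  3.    13.25 102.   115.   117.  ]
[362 194  28  27 642] [[0.4926, -0.1104], [0.5459, -0.1158], [0.541, -0.1749], [0.4877, -0.1692]] [ 0.51679611 -0.14256367] [0.05358404 0.05935873 0.05355919] [np.float64(-5.781389019583561), np.float64(-94.71106105508561), np.float64(173.8962814871986)]
```

>>> apply_moves --deltas '[20,401,-205,0,-56.5,20,401,-205,0,-56.5,20,401,-205,0,-56.5,20,401,-205,0,-56.5,20,401,-205,0,-56.5,20,401,-205,0,-56.5,20,401,-205,0,-56.5,20,401,-205,0,-56.5,20,401,-205,0,-56.5,20,401,-205,0,-56.5,20,401,-205,0,-56.5,20,401,-205,0,-56.5]' --squeeze 20

```text
clock: 2.05
position: [0.5102, -0.1983, 0.2484]
ee_rot: [-0.0, 0.779, 0.627, 0.002]
contact_force: [0.0, -0.3, 0.3]
width: 0.0203
gripper_force: 0.0
```

```bash
python3 - <<'E'
from h import *
s=get_state();print(s["position"],np.degrees(s["qpos"][-1]),s["ee_rot"])
for n in("wrist","top"):
    p=get_image(n);save(p,n+"1.png")
    for q,z in(("carton_lid",.098),("carton_foot",0),("cradle",0),("end_stop",.01)):
        for r in place_of(q,p)[:1]: print(n,q,np.round(r["point"],1),round(r["score"],2),np.round(ray(p,r["point"],z),4))
E
```

```text
[ 0.51022266 -0.19833367  0.24835268] -16.404329552650978 [-6.64092369e-05  7.78934590e-01  6.27101323e-01  2.19783559e-03]
wrist carton_lid [250.2 126.9] 0.96 [ 0.5175 -0.1477  0.098 ]
wrist cradle [245.1  28.6] 0.88 [ 0.5329 -0.0456  0.    ]
top carton_lid [374.3 206. ] 0.9 [ 0.5185 -0.1394  0.098 ]
top carton_foot [352.  210.1] 0.62 [ 0.5131 -0.1091  0.    ]
top cradle [327.2 201.1] 0.72 [ 0.534  -0.0485  0.    ]
top end_stop [259.3 184. ] 0.8 [0.572 0.118 0.01 ]
```

View pics/wrist1.png

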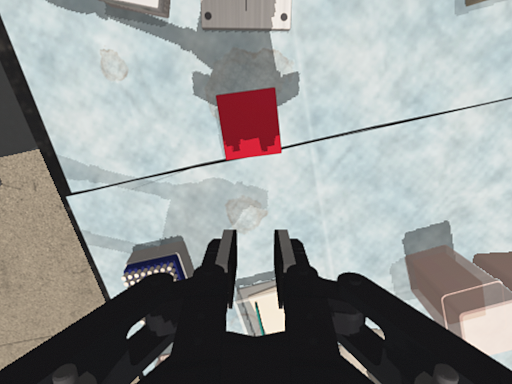

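>>> apply_moves --deltas '[20,-10,0,30,0,20,-10,0,65,0,20,-10,0,100,0,20,-10,0,135,0,20,-10,0,165,0,20,-10,0,186,0,20,-10,0,186,0]'

```text
clock: 3.13
position: [0.5008, -0.2116, 0.0581]
ee_rot: [-0.004, 0.781, 0.624, -0.002]
contact_force: [-0.4, 0.6, 0.3]
width: 0.0199
gripper_force: 0.0
```

```bash
python3 - <<'E'
from h import *
s=get_state();print(s["position"],s["contact_force"])
p=get_image("wrist");save(p,"wrist2.png")
im=cv2.imread("pics/wrist1.png");g=cv2.cvtColor(im,cv2.COLOR_BGR2GRAY)
# old wrist camera pose: shift from new by pose difference (same orientation)
q=dict(p);q["position"]=np.array(p["position"])+np.array([0.51022,-0.19833,0.24835])-s["position"]
for z,L in((.01,[(202,26.5),(291,30)]),(.098,[(217,95),(275,88),(281,152),(225,160)])):
    X=np.array([ray(q,a,z)[:2] for a in L]);print(np.round(X,4).tolist(),X.mean(0))
    print([np.round(np.degrees(np.arctan2(*(X[i+1]-X[i])[::-1])),1) for i in range(len(X)-1)])
E
```

```text
[ 0.50083837 -0.21164528  0.05807964] [-0.42648216  0.554365    0.28881336]
[[0.4843, -0.0347], [0.5808, -0.0603]] [ 0.53256935 -0.04751527]
[np.float64(-14.8)]
[[0.4931, -0.1133], [0.5454, -0.119], [0.5395, -0.1768], [0.4853, -0.1726]] [ 0.51581022 -0.14543232]
[np.float64(-6.2), np.float64(-95.9), np.float64(175.6)]
```

View pics/wrist2.png

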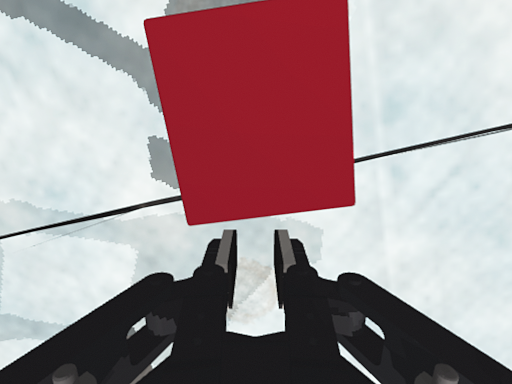

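>>> apply_moves --deltas '[20,5,2,0,0,20,10,3,0,0,20,15,3,0,0,20,18,3,0,0,20,20,3,0,0,20,22.5,3,0,0,20,25,3,0,0,20,27.5,3,0,0,20,30,3,0,0,20,32.5,3,0,0,20,35,3,0,0,20,38,3,0,0]'

```text
clock: 4.18
position: [0.5156, -0.1765, 0.0623]
ee_rot: [0.0, 0.781, 0.625, -0.0]
contact_force: [-0.9, -2.4, 1.3]
width: 0.0204
gripper_force: 0.0
```

>>> apply_moves --deltas '[20,3,0,0,0,20,6,0,0,0,20,9,0,0,0,20,12,0,0,0,20,15,0,0,0,20,18,0,0,0,20,21,0,0,0,20,24,0,0,0,20,27,0,0,0,20,30,0,0,0,20,33,0,0,0,20,36,0,0,0]'

```text
clock: 5.18
position: [0.5234, -0.1411, 0.0623]
ee_rot: [0.0, 0.781, 0.625, -0.0]
contact_force: [0.1, -1.6, 0.4]
width: 0.0196
gripper_force: 0.4
```

```bash
python3 - <<'E'
from h import *
s=get_state();print(s["position"],s["contact_force"])
p=get_image("wrist");save(p,"wrist3.png")
E
```

```text
[ 0.52341436 -0.14105241  0.06228803] [ 0.11785699 -1.55525495  0.36722186]
```

View pics/wrist3.png

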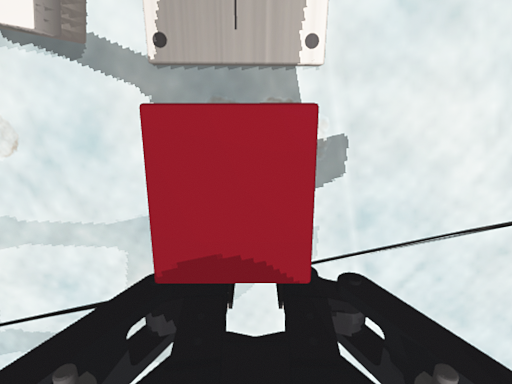

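The carton now sits flush on both fingers, and its front edge (row 104) is parallel to the plate's entry edge (row 65). About 24 mm remain.

>>> apply_moves --deltas '[20,2,0,0,0,20,4,0,0,0,20,6,0,0,0,20,8,0,0,0,20,10,0,0,0,20,12,0,0,0,20,14,0,0,0,20,15.5,0,0,0,20,17,0,0,0,20,18,0,0,0,20,19,0,0,0,20,20,0,0,0]'

```text
clock: 6.23
position: [0.5278, -0.1218, 0.0623]
ee_rot: [0.0, 0.781, 0.625, -0.0]
contact_force: [0.2, -1.1, 0.2]
width: 0.02
gripper_force: 0.4
```

>>> apply_moves --deltas '[20,0.7,0,0,0,20,1.4,0,0,0,20,2,0,0,0,20,2,0,0,0]'

```text
clock: 6.57
position: [0.5282, -0.1198, 0.0623]
ee_rot: [0.0, 0.781, 0.625, 0.0]
contact_force: [-0.1, -1.5, 0.3]
width: 0.0201
gripper_force: 0.3
```

>>> apply_moves --deltas '[20,0.5,0,0,0,20,1,0,0,0,20,1.5,0,0,0,20,1.5,0,0,0]'

```text
clock: 6.9
position: [0.5285, -0.1184, 0.0623]
ee_rot: [0.0, 0.781, 0.625, 0.0]
contact_force: [-0.9, -0.9, 0.5]
width: 0.0201
gripper_force: 0.3
```

>>> apply_moves --deltas '[20,0.5,0,0,0,20,1,0,0,0,20,1,0,0,0]'

```text
clock: 7.15
position: [0.5288, -0.1174, 0.0623]
ee_rot: [0.0, 0.781, 0.625, 0.0]
contact_force: [-0.2, -2.6, 0.7]
width: 0.0199
gripper_force: 0.3
```

>>> apply_moves --deltas '[20,0.5,0,0,0,20,1,0,0,0,20,1,0,0,0]'

```text
clock: 7.4
position: [0.529, -0.1164, 0.0623]
ee_rot: [0.0, 0.781, 0.625, 0.0]
contact_force: [0.3, -2.0, -0.1]
width: 0.0198
gripper_force: 0.3
```

```bash
python3 - <<'E'
from h import *
s=get_state();print(s["position"],s["contact_force"])
p=get_image("wrist");a=np.array(p["frame"])[:,:,::-1]
t=get_image("scene");b=cv2.resize(np.array(t["frame"])[100:240,220:380,::-1],(440,384))
p["frame"]=np.hstack([a[:,130:400],b])[:,:,::-1];save(p,"w4.png")
E
```

```text
[ 0.52895841 -0.1163796   0.06230677] [ 0.28560742 -1.99667528 -0.06699746]
```

View pics/w4.png

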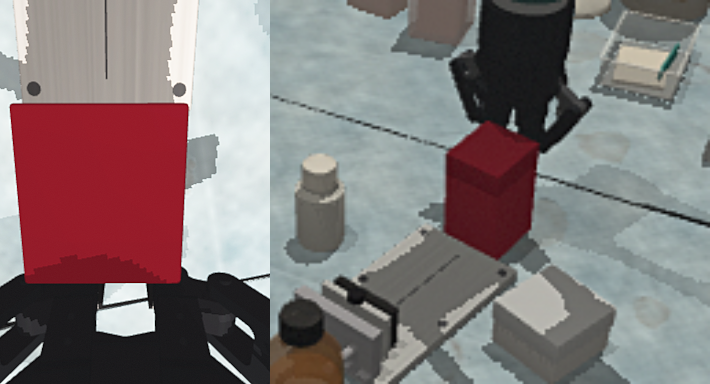

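>>> apply_moves --deltas '[20,0.5,0,0,0,20,1,0,0,0,20,1,0,0,0]'

```text
clock: 7.75
position: [0.5292, -0.1157, 0.0624]
ee_rot: [0.0, 0.781, 0.625, -0.0]
contact_force: [-0.4, -2.2, 0.8]
width: 0.0202
gripper_force: 1.0
```

>>> apply_moves --deltas '[20,0.5,0,0,0,20,1,0,0,0,20,1,0,0,0]'

```text
clock: 8.0
position: [0.5293, -0.1154, 0.0626]
ee_rot: [0.001, 0.78, 0.625, -0.001]
contact_force: [-2.1, -4.1, 2.4]
width: 0.02
gripper_force: 2.7
```

>>> apply_moves --deltas '[20,0.5,0,0,0,20,1,0,0,0,20,1,0,0,0]'

```text
clock: 8.25
position: [0.5294, -0.1151, 0.0628]
ee_rot: [0.001, 0.78, 0.625, -0.001]
contact_force: [-2.6, -8.1, 4.5]
width: 0.0196
gripper_force: 3.9
```

The foot is stalled against the edge, with no forward motion and rising force. I'll back off, raise and push high.

>>> apply_moves --deltas '[20,-1,0,0,0,20,-3,0,0,0,20,-5,0,0,0,20,-8,0,0,0,20,-8,0,-20,0,20,-8,0,-40,0,20,-8,0,-40,0]'

```text
clock: 8.83
position: [0.5303, -0.1217, 0.1054]
ee_rot: [0.002, 0.781, 0.625, 0.002]
contact_force: [0.8, -0.1, -0.7]
width: 0.0198
gripper_force: 0.0
```

```bash
python3 - <<'E'
from h import *
s=get_state();print(s["position"],s["contact_force"])
p=get_image("wrist");f=np.array(p["frame"]);hsv=cv2.cvtColor(f,cv2.COLOR_RGB2HSV)
m=((hsv[...,1]>150)&((hsv[...,0]<8)|(hsv[...,0]>172))).astype(np.uint8)
r=cv2.minAreaRect(np.argwhere(m)[:,::-1].astype(np.float32))
X=np.array([ray(p,x,.098)[:2] for x in cv2.boxPoints(r)]);print(np.round(X,4).tolist(),X.mean(0),[np.degrees(np.arctan2(*(X[i+1]-X[i])[::-1])) for i in range(3)])
E
```

```text
[ 0.53027799 -0.12172547  0.10536285] [ 0.80378651 -0.12539823 -0.73578842]
[[0.4059, -0.0503], [0.6313, -0.0354], [0.6603, -0.1346], [0.3799, -0.172]] [ 0.51936131 -0.09806984] [np.float64(3.7820536952772787), np.float64(-73.68526675920975), np.float64(-172.4022052261365)]
```

>>> apply_moves --deltas '[20,3,0,0,0,20,5,0,0,0,20,6,0,0,0,20,7,0,0,0,20,8,0,0,0,20,9,0,0,0,20,10,0,0,0]'

```text
clock: 9.47
position: [0.5299, -0.1116, 0.1021]
ee_rot: [-0.0, 0.781, 0.625, -0.0]
contact_force: [-0.4, -2.4, 1.0]
width: 0.0201
gripper_force: 1.2
```

>>> apply_moves --deltas '[20,1.5,0,0,0,20,3,0,0,0,20,4.5,0,0,0,20,6,0,0,0]'

```text
clock: 9.8
position: [0.5316, -0.1057, 0.1024]
ee_rot: [0.0, 0.781, 0.625, 0.0]
contact_force: [0.1, -2.3, 1.0]
width: 0.02
gripper_force: 1.2
```

```bash
python3 - <<'E'
from h import *
t=get_image("scene");t["frame"]=cv2.resize(np.array(t["frame"])[100:240,220:380],(440,384));save(t,"w5.png")
E
```

```text
(no output)
```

View pics/w5.png

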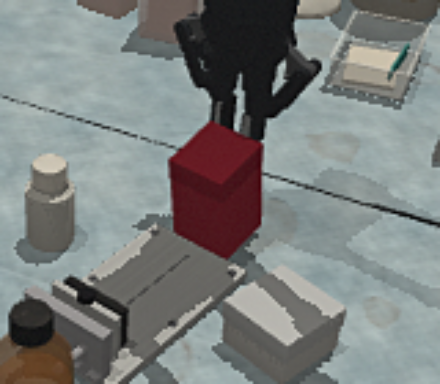

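The carton is leaning over the entry edge as intended, with only about 2.5 N on it, so I keep pushing.

>>> apply_moves --deltas '[20,2,0,0,0,20,4,0,0,0,20,6,0,0,0,20,8,0,0,0,20,10,0,0,0,20,12,0,0,0,20,14,0,0,0,20,16,0,0,0]'

```text
clock: 10.52
position: [0.5349, -0.0897, 0.1022]
ee_rot: [-0.0, 0.781, 0.625, 0.0]
contact_force: [-0.2, -1.3, 0.6]
width: 0.0201
gripper_force: 0.8
```

>>> apply_moves --deltas '[20,2,0,0,0,20,4,0,0,0,20,6,0,0,0,20,8,0,0,0,20,10,0,0,0,20,12,0,0,0,20,14,0,0,0,20,16,0,0,0,20,18,0,0,0,20,18,0,0,0]'

```text
clock: 11.35
position: [0.5388, -0.0721, 0.1022]
ee_rot: [-0.0, 0.781, 0.625, 0.0]
contact_force: [-0.7, -0.4, -0.1]
width: 0.0202
gripper_force: 0.0
```

```bash
python3 - <<'E'
from h import *
t=get_image("scene");t["frame"]=cv2.resize(np.array(t["frame"])[100:240,220:380],(440,384));save(t,"w6.png")
E
```

```text
(no output)
```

View pics/w6.png

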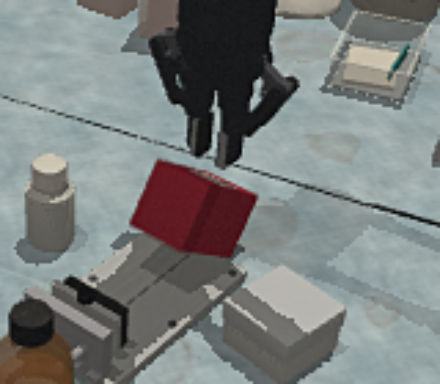

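>>> apply_moves --deltas '[20,0,0,0,0,20,0,0,0,0,20,0,0,0,0,20,0,0,0,0,20,-10,0,0,0,20,-20,0,0,0,20,-30,0,0,0,20,-40,0,0,0,20,-50,0,0,0,20,-50,0,0,0]'

```text
clock: 12.23
position: [0.5275, -0.1237, 0.1023]
ee_rot: [0.0, 0.781, 0.624, -0.0]
contact_force: [0.5, 0.6, 0.3]
width: 0.0202
gripper_force: 0.0
```

```bash
python3 - <<'E'
from h import *
print(get_state()["position"])
p=get_image("wrist");a=np.array(p["frame"])
t=get_image("scene")
for r in place_of("carton_lid",t)[:1]+place_of("carton_centre",t)[:1]: print(r["score"],ray(t,r["point"],.04))
b=cv2.resize(np.array(t["frame"])[100:240,220:380],(330,288));b=np.pad(b,((0,96),(0,0),(0,0)))
p["frame"]=np.hstack([a[:,60:460],b]);save(p,"w7.png")
E
```

```text
[ 0.52749462 -0.12372062  0.10233021]
0.67 [0.54401153 0.01500064 0.04      ]
0.7 [ 0.53515706 -0.02660791  0.04      ]
```

View pics/w7.png

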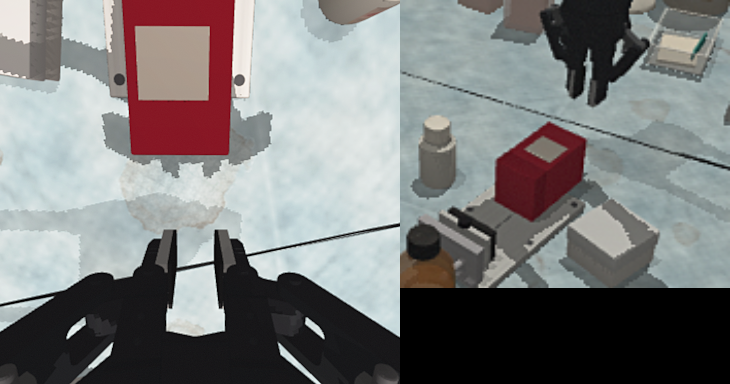

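The carton is lying square on the plate with its label up. It's near the plate's middle line, while the gripper is about 10 mm to the right of that. I'll lower behind its foot end, shift over and push.

>>> apply_moves --deltas '[20,0,-11,0,0,20,0,-11,20,0,20,0,-11,40,0,20,0,-11,57,0,20,5,-11,57,0,20,10,-11,57,0,20,15,-11,57,0,20,20,-11,57,0,20,23,-11,57,0,20,26,-11,57,0,20,29,-11,57,0,20,32,-11,57,0]'

```text
clock: 13.43
position: [0.5244, -0.0876, 0.0457]
ee_rot: [0.0, 0.781, 0.625, 0.0]
contact_force: [0.2, -2.1, 0.3]
width: 0.02
gripper_force: 0.0
```

>>> apply_moves --deltas '[20,2.5,0,0,0,20,5,0,0,0,20,7.5,0,0,0,20,10,0,0,0,20,12.5,0,0,0,20,15,0,0,0,20,17.5,0,0,0,20,20,0,0,0]'

```text
clock: 14.1
position: [0.5286, -0.0681, 0.0454]
ee_rot: [0.0, 0.781, 0.625, -0.0]
contact_force: [0.2, -2.9, 2.4]
width: 0.0199
gripper_force: 0.0
```

```bash
python3 - <<'E'
from h import *
print(get_state()["position"])
p=get_image("wrist");a=np.array(p["frame"])
t=get_image("top");b=cv2.resize(np.array(t["frame"])[150:240,240:350],(400,327));b=np.pad(b,((0,57),(0,0),(0,0)))
p["frame"]=np.hstack([a[:,60:460],b]);save(p,"w8.png")
E
```

```text
[ 0.52863756 -0.06809339  0.04537768]
```

View pics/w8.png

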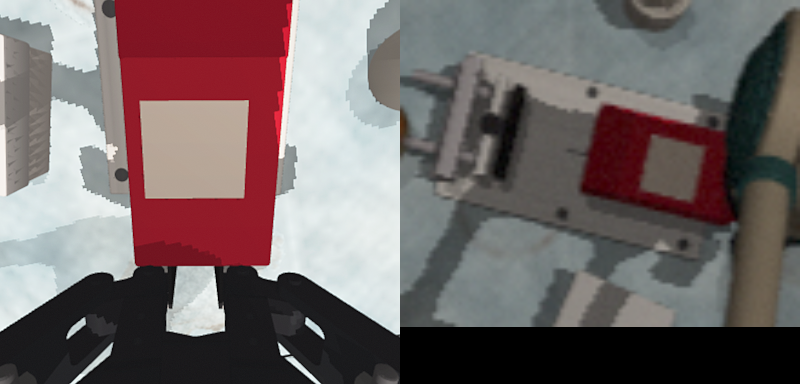

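>>> apply_moves --deltas '[20,2,0,0,0,20,4,0,0,0,20,6,0,0,0,20,8,0,0,0,20,10,0,0,0,20,12,0,0,0,20,14,0,0,0,20,16,0,0,0,20,17,0,0,0,20,18,0,0,0,20,19,0,0,0,20,20,0,0,0]'

```text
clock: 15.2
position: [0.5329, -0.0487, 0.0453]
ee_rot: [0.0, 0.781, 0.625, -0.0]
contact_force: [-1.2, -3.3, 2.9]
width: 0.0202
gripper_force: 0.0
```

>>> apply_moves --deltas '[20,1,0,0,0,20,2,0,0,0,20,3,0,0,0,20,4,0,0,0,20,5,0,0,0]'

```text
clock: 15.62
position: [0.534, -0.0437, 0.0453]
ee_rot: [0.0, 0.781, 0.625, -0.0]
contact_force: [-0.2, -3.4, 4.1]
width: 0.0202
gripper_force: 0.0
```

>>> apply_moves --deltas '[20,1,0,0,0,20,2,0,0,0,20,3,0,0,0,20,4,0,0,0,20,5,0,0,0]'

```text
clock: 16.03
position: [0.5351, -0.0388, 0.0453]
ee_rot: [0.0, 0.781, 0.625, -0.0]
contact_force: [-0.8, -3.9, 2.9]
width: 0.0197
gripper_force: 0.0
```

>>> apply_moves --deltas '[20,1,0,0,0,20,2,0,0,0,20,3,0,0,0,20,4,0,0,0]'

```text
clock: 16.37
position: [0.536, -0.0349, 0.0453]
ee_rot: [0.0, 0.781, 0.625, -0.0]
contact_force: [0.8, -2.7, 2.7]
width: 0.0199
gripper_force: 0.0
```

>>> apply_moves --deltas '[20,1,0,0,0,20,2,0,0,0,20,2.5,0,0,0]'

```text
clock: 16.62
position: [0.5365, -0.0325, 0.0453]
ee_rot: [0.0, 0.781, 0.625, -0.0]
contact_force: [-0.7, -2.7, 3.6]
width: 0.0205
gripper_force: 0.0
```

```bash
python3 - <<'E'
from h import *
s=get_state();print(s["position"],s["contact_force"])
p=get_image("wrist");a=np.array(p["frame"])
t=get_image("top");b=cv2.resize(np.array(t["frame"])[150:240,240:350],(400,327));b=np.pad(b,((0,57),(0,0),(0,0)))
p["frame"]=np.hstack([a[:,60:460],b]);save(p,"w9.png")
E
```

```text
[ 0.53652915 -0.03247471  0.04529211] [-0.66564269 -2.6750487   3.60052832]
```

View pics/w9.png

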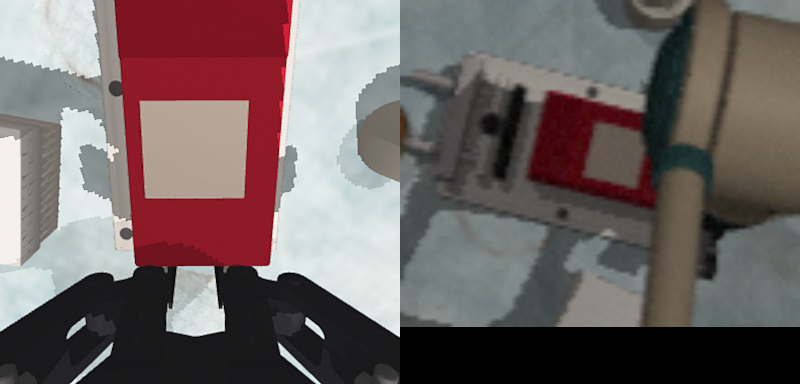

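The carton is square and about 10 mm short of the buffer. I'll creep on by feel.

>>> apply_moves --deltas '[20,1,0,0,0,20,2,0,0,0,20,3,0,0,0,20,4,0,0,0]'

```text
clock: 17.05
position: [0.5374, -0.0286, 0.0453]
ee_rot: [0.0, 0.781, 0.625, -0.0]
contact_force: [-1.8, -2.3, 3.1]
width: 0.02
gripper_force: 0.0
```

>>> apply_moves --deltas '[20,0.7,0,0,0,20,1.4,0,0,0,20,2,0,0,0]'

```text
clock: 17.3
position: [0.5378, -0.0267, 0.0453]
ee_rot: [0.0, 0.781, 0.625, -0.0]
contact_force: [-0.6, -3.4, 3.0]
width: 0.0202
gripper_force: 0.0
```

>>> apply_moves --deltas '[20,0.7,0,0,0,20,1.4,0,0,0,20,2,0,0,0]'

```text
clock: 17.55
position: [0.5383, -0.0247, 0.0453]
ee_rot: [0.0, 0.781, 0.625, -0.0]
contact_force: [-0.2, -2.8, 2.7]
width: 0.0198
gripper_force: 0.0
```

>>> apply_moves --deltas '[20,0.7,0,0,0,20,1.4,0,0,0,20,2,0,0,0]'

```text
clock: 17.8
position: [0.5387, -0.0227, 0.0453]
ee_rot: [0.0, 0.781, 0.625, -0.0]
contact_force: [-0.4, -2.4, 2.5]
width: 0.0197
gripper_force: 0.0
```

>>> apply_moves --deltas '[20,0.7,0,0,0,20,1.4,0,0,0,20,1.4,0,0,0]'

```text
clock: 18.05
position: [0.5391, -0.0213, 0.0453]
ee_rot: [-0.0, 0.781, 0.625, 0.0]
contact_force: [-1.1, -1.7, 2.3]
width: 0.0199
gripper_force: 0.0
```

>>> apply_moves --deltas '[20,0.7,0,0,0,20,1.4,0,0,0,20,1.4,0,0,0]'

```text
clock: 18.3
position: [0.5393, -0.0201, 0.0453]
ee_rot: [0.0, 0.781, 0.625, -0.0]
contact_force: [-0.4, -2.7, 3.4]
width: 0.0199
gripper_force: 0.0
```

>>> apply_moves --deltas '[20,0.5,0,0,0,20,1,0,0,0,20,1,0,0,0,20,1,0,0,0]'

```text
clock: 18.63
position: [0.5394, -0.0195, 0.0453]
ee_rot: [0.0, 0.781, 0.625, -0.0]
contact_force: [-1.6, -4.9, 3.8]
width: 0.0202
gripper_force: 0.0
```

>>> apply_moves --deltas '[20,0.5,0,0,0,20,1,0,0,0,20,1,0,0,0,20,1,0,0,0]'

```text
clock: 18.97
position: [0.5395, -0.019, 0.0453]
ee_rot: [0.0, 0.781, 0.625, -0.001]
contact_force: [-1.9, -7.1, 4.0]
width: 0.0201
gripper_force: 0.0
```

>>> apply_moves --deltas '[20,0.5,0,0,0,20,1,0,0,0,20,1.5,0,0,0,20,1.5,0,0,0,20,1.5,0,0,0]'

```text
clock: 19.38
position: [0.5396, -0.0182, 0.0453]
ee_rot: [0.001, 0.781, 0.625, -0.001]
contact_force: [-1.6, -8.5, 4.6]
width: 0.02
gripper_force: 0.0
```

>>> apply_moves --deltas '[20,0.5,0,0,0,20,0.8,0,0,0,20,0.8,0,0,0,20,0.8,0,0,0]'

```text
clock: 19.72
position: [0.5396, -0.0179, 0.0453]
ee_rot: [0.001, 0.78, 0.625, -0.002]
contact_force: [-2.9, -10.3, 4.7]
width: 0.0195
gripper_force: 0.0
```

>>> apply_moves --deltas '[20,0.5,0,0,0,20,0.8,0,0,0,20,0.8,0,0,0,20,0.8,0,0,0,20,0.8,0,0,0,20,0.8,0,0,0,20,0.8,0,0,0,20,0.8,0,0,0,20,0.8,0,0,0,20,0.8,0,0,0,20,0.8,0,0,0,20,0.8,0,0,0]'

```text
clock: 20.72
position: [0.5397, -0.0174, 0.0453]
ee_rot: [0.001, 0.78, 0.625, -0.002]
contact_force: [-2.5, -11.5, 4.6]
width: 0.0202
gripper_force: 0.0
```

>>> apply_moves --deltas '[20,0,0,0,0,20,0,0,0,0,20,0,0,0,0,20,0,0,0,0,20,0,0,0,0,20,0,0,0,0]'

```text
clock: 21.22
position: [0.5397, -0.0174, 0.0453]
ee_rot: [0.001, 0.78, 0.625, -0.002]
contact_force: [-3.3, -11.3, 3.9]
width: 0.0201
gripper_force: 0.0
```

>>> apply_moves --deltas '[20,-0.4,0,0,0,20,-0.8,0,0,0,20,-1.2,0,0,0,20,-1.6,0,0,0,20,-2,0,0,0,20,-2.4,0,0,0,20,-2.8,0,0,0,20,-3.1,0,0,0,20,-3.4,0,0,0,20,-3.7,0,0,0,20,-4,0,0,0,20,-4,0,0,0]'

```text
clock: 22.22
position: [0.5395, -0.0188, 0.0452]
ee_rot: [-0.0, 0.781, 0.625, 0.0]
contact_force: [-2.3, -1.8, 4.0]
width: 0.0201
gripper_force: 0.0
```

>>> apply_moves --deltas '[20,-0.2,0,0,0,20,-0.4,0,0,0,20,-0.6,0,0,0,20,-0.8,0,0,0,20,-1,0,0,0,20,-1.2,0,0,0,20,-1.4,0,0,0,20,-1.6,0,0,0,20,-1.8,0,0,0,20,-2,0,0,0,20,-2.2,0,0,0,20,-2.4,0,0,0]'

```text
clock: 23.22
position: [0.5389, -0.0214, 0.0451]
ee_rot: [-0.0, 0.781, 0.625, -0.0]
contact_force: [-0.5, 0.3, -0.3]
width: 0.02
gripper_force: 0.0
```

>>> apply_moves --deltas '[20,-0.2,0,0,0,20,-0.4,0,0,0,20,-0.6,0,0,0,20,-0.8,0,0,0,20,-1,0,0,0,20,-1.2,0,0,0,20,-1.6,0,0,0,20,-2,0,0,0,20,-2.5,0,0,0,20,-3,0,0,0,20,-3.5,0,0,0,20,-4,0,0,0]'

```text
clock: 24.22
position: [0.5381, -0.0253, 0.0453]
ee_rot: [0.0, 0.781, 0.625, -0.0]
contact_force: [-0.8, -0.3, -0.6]
width: 0.0196
gripper_force: 0.0
```

>>> apply_moves --deltas '[20,-5,0,0,0,20,-10,0,0,0,20,-20,0,0,0,20,-30,0,0,0,20,-40,0,0,0,20,-40,0,-30,0,20,-40,0,-60,0,20,-40,0,-60,0,20,-40,0,-60,0,20,-40,0,-60,0,20,-40,0,-60,0,20,-40,0,-60,0]'

```text
clock: 25.22
position: [0.5284, -0.0643, 0.1041]
ee_rot: [-0.001, 0.781, 0.625, -0.001]
contact_force: [0.5, 0.6, -0.7]
width: 0.0196
gripper_force: 0.0
```

```bash
python3 - <<'E'
from h import *
O=np.array([.533,-.046]);u=np.array([.2267,.974]);v=np.array([-.974,.2267])
for n in("wrist","scene","top"):
    p=get_image(n)
    for q,z in(("carton_lid",.04),("carton_centre",.04),("cradle",0)):
        for r in place_of(q,p)[:1]: d=ray(p,r["point"],z)[:2]-O;print(n,q,round(r["score"],2),np.round([d@u,d@v],4))
E
```

```text
wrist carton_centre 0.96 [ 0.0883 -0.0019]
wrist cradle 0.93 [ 0.0005 -0.0025]
scene carton_lid 0.58 [0.1287 0.0024]
scene carton_centre 0.64 [0.0937 0.0024]
scene cradle 0.75 [-0.008 -0.007]
top carton_lid 0.64 [ 0.1342 -0.0038]
top carton_centre 0.69 [ 0.0896 -0.0038]
top cradle 0.89 [ 0.0004 -0.0042]
```

```bash
python3 -c "
from rig import *
print(sign_off())"
```

```text
the job is handed in; nothing more can be done
None
```

I handed the job in at about 25 s, with the carton lying near the plate's middle line. By my readings it was pressed against the buffer at about 10 N for over a second, then released slowly to stay touching; no verdict came back, and I did not check the final contact directly.

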